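# Zero the column post and prove it with the square

### The job

The column post on the levelling stand is leaning: turn the stand's grey lean collar until its red pointer clicks in at 0, which brings the post upright. Then take the blue-tabbed steel square, stand it on the stand's bare aluminium deck and press it into the corner between deck and post so that its underside lies flat on the deck and its blade lies flat against the post, and finish while still gripping it and pressing it firmly, about 10 N down and 10 N against the post. Do not let go at the end, leave the collar at 0, and leave the bottle, the jar and the screwdriver where they are.

Things in the scene. Friction and masses are not known exactly. Their poses are not given: they have to be found in the camera images.
- stand: Levelling stand fixed to the bench, always level: black rubber foot 136 x 370 x 6 mm under the aluminium deck. Origin on the bench top (z = 0), right below the foot of the post's working face, at mid-width. x runs across the deck (edges at x = +-65 mm); y runs along it, from the working face into the post and on to the collar.
- deck: Aluminium deck of the stand, fixed: 130 (x) x 364 (y) x 6 mm, top 12 mm above the bench, from y = -137 to +227 mm in the stand's frame. Origin 6 mm above the stand's origin, same axes. The square goes on the bare part at y < 0.
- post: White post, 70 (x) x 50 (y) x 165 mm tall, with a thin steel column on its +x face. Origin at the foot of its flat working face (it looks to the stand's -y), mid-width, on the deck top (stand 0, 0, 12 mm). z runs up this face, y into the post. Hinged at this foot edge: leans to +y, away from the square's side, 2 degrees per collar detent; upright at collar 0. The collar drives it.
- collar (a joint): Collar angle (rad): 0 with the red pointer at numeral 0; 0.45, 0.90, 1.35 at numerals 2, 4, 6 (degrees of lean). Grows anticlockwise seen from above, so turn it clockwise to reach 0. Spring detents: let go, it clicks to the nearest numeral; turning takes up to about 0.25 N m. Starts at (rarely between) 2, 4 or 6. Hard stop 0.15 rad past 0, from where it springs back to 0.
- collar_grip (a point): On the collar's vertical axis at grip height, 57 mm above the bench; stand frame x = 0, y = 175 mm. Grey round sleeve 54 mm across, 22 mm high, with an upright bar on top: 46 long x 16 thick, from 34 to 70 mm above the bench. x axis runs along the bar to the red pointer and turns with it; parallel to the stand's x at 0. Pinch the bar across its thickness from above.
- square: Steel square standing on its stock on the bench, about 0.26 kg: dark stock 26 (x) x 120 (y) x 22 mm high; steel blade 10 (x) x 24 (y) mm upright at the +y end, to 95 mm height, its outer face (looks to +y) flush with the stock's end at y = +60 mm. Origin at the centre of the stock's underside, z up. In the corner its axes are parallel to the stand's.
- square_grip (a point): Point to grip on the square: in the blue tab on the stock, 44 mm above the square's underside, at y = -20 mm in its frame. The tab is 16 mm thick (x), 38 mm long (y), from 22 to 62 mm above the underside; pinch it across x from above.
- square_heel (a point): Outer corner of the square: bottom edge of the blade's outer face (y = +60 mm, z = 0 in the square's frame). It meets the origin of the post when the square is home and centred.
- bottle: Bystander: clear glass bottle with blue cap, 64 mm across, 130 mm tall, origin at the centre of its underside.
- jar: Bystander: amber jar with white lid, 50 mm across, 65 mm tall, origin at the centre of its underside.
- screwdriver: Bystander: screwdriver with green handle lying on the bench, 170 mm long.

How it is judged:
On the way, in this order (a step that is already met when the one before it is completed fails the run):
1. the collar is set to 0 and the post stands upright (value of joint collar between -0.1 and 0.1 rad and angle between post's own z axis and vertical below 0.015 rad), for 0.3 s.
2. the square is pressed into the corner, touching deck and post (contact force between square and deck above 4 N and contact force between square and post above 2 N and angle between the z axis of square and the z axis of post, either way round below 0.025 rad), for 0.3 s.
At the end, for the whole second after the job is handed in: Through the last second: collar within 0.1 rad of 0; square gripped, still, pressing over 4 N on the deck and 2 N on the post; upright within 0.025 rad, in line with the stand within 0.06 rad; heel within 3 mm of both faces, 25 mm of mid-width; bystanders within 20 mm of their start (all of step 2 and value of joint collar between -0.1 and 0.1 rad and contact force between the fingers and square above 3 N and angle between square's own z axis and vertical below 0.025 rad and angle between the y axis of square and the y axis of stand, either way round below 0.06 rad and y of square_heel in the frame of post above -0.003 m and z of square_heel in the frame of post below 0.003 m and x of square_heel in the frame of post between -0.025 and 0.025 m and linear speed of square below 0.02 m/s and distance of each of bottle, jar, screwdriver from where it was at the start of the episode below 0.02 m); the arm keeps its last pose, push and grip.
It fails at once if a bystander is knocked away (distance of any of bottle, jar, screwdriver from where it was at the start of the episode above 0.05 m).
It also fails if it takes over 54 s, if anything falls off the work surface, if the arm or the gripper's body presses on something with over 40 N, if the wrist force passes 120 N, or if a joint passes its speed limit or range.

### The arm

A 6-joint arm with a two-finger parallel gripper is mounted at the origin on the work surface. World frame = base frame: x ahead of the robot, y to its left, z up, the work surface at z = 0. Lengths are in m, angles in rad, forces in N, time in s.
With the tool pointing down it reaches from about 0.35 to 0.775 m from the base axis. Payload 7.3 kg.
Tool frame: the origin (TCP) lies at the very end of the fingers, on their centre line; the grasp point (between the pads) lies 19 mm behind it (robot.hold_point_z is the distance from the TCP to the grasp point, in m); y points along the fingers, z is the direction in which the jaws open and shut, and the axes are right-handed (so a half turn about y gives the same grasp; the last joint's range is limited). The gripper opens to 92 mm and grips with 3 to 60 N. Pads are 19 mm wide; open, the fingers measure 130 mm over their backs; the gripper's body (75 mm by 190 mm) begins 47 mm behind the grasp point.
Start: joints at [0.992, 0.342, 1.524, -0, 1.275, -0.146], TCP at [0.22, 0.477, 0.227] pointing down, gripper open.
Joint ranges: [-2.53, 2.53], [-0.77, 2.02], [0.04, 2.7], [-1, 4.14], [0.28, 2.66], [-3.11, 3.11]. Speed limits (rad/s): [2.57, 2.57, 3.14, 3.14, 3.14, 3.14].

### API

Orientations are given as [roll, pitch, yaw] about the fixed x, y, z axes, in that order (R = Rz(yaw) Ry(pitch) Rx(roll)).
In Python, from cell import robot gives the robot as it stands.
- The arm moves only by the shell command python3 -m crank 'ROWS' [OPENING] [FORCE]. ROWS is a JSON object of lists of equal length, an entry for each row: "xyz": the shift along the tool's x, y, z in cm, a list of three; "roll": the turn about the tool's y in degrees. A call has 1 to 20 rows; each row shifts and turns the commanded pose from where the row before left it, along the tool's axes as they then stand; what a row does not reach is not made up. A row lasts 1/10 s, in which the tool goes at most 50 mm and 8.59 degrees, less where a joint would pass 70% of its speed; a pose out of reach is approached as far as the arm can. A call is refused whole if a number of a shift passes 5 or a number of a turn 8.59, either way. A call with a gripper value outside its range is refused whole. OPENING is the gripper command: -1 is fully open, 1 is shut, values between are in proportion, set as the call begins (- or left out, the last holds). The fingers move at their own pace and stop on an object; FORCE is the grip in N (left out, the last holds). Time passes only in rows, so rows that do not move let the fingers close. It gives the time, the measured TCP pose, the force and the opening at its end, in the units of the state.
- robot.observe(): the state, without advancing time (a new reading comes with each control period).
- robot.read_camera(name): name is "side" or "top"; returns the picture (384x512x3 uint8, red, green, blue); there is no depth.
- robot.calibration(name): a dict with "intrinsics" (3x3 intrinsics, pixels), "pose" (4x4, takes a point from camera to world coordinates). Camera axes: x right, y down, z forward; pixel columns grow to the right and rows downward; lengths in m; the calibration is good to about 2 mm. A picture is of the moment at which its call begins. calibration takes no time and is no camera call.
- robot.hand_in(): hands the job in, once; it reports no verdict.
The state is a dict: "time": time; "qpos": joint angles; "qvel": joint speeds; "joint_efforts": joint torques, N m; "tool_pos": TCP position; "tool_rot": TCP orientation; "contact_force": force on the tool from outside, world axes, zero at the start; "torque": the same for the moment, N m; "opening": finger opening in m.
Only numpy, scipy, OpenCV 4.12 (cv2) and the standard library are available. Lean on these libraries where they do the work, as an engineer would, in place of code of your own. Each camera call takes 0.05 s, during which the arm holds its last target.

## Working session

There is one attempt and no reset: what is moved stays moved. The work goes in short steps, Python scripts to look and compute and a shell command to move; the robot and the scene stay as the last step left them, time stands still between calls to the robot, and variables do not carry over. Pictures are saved under pics/ and viewed, and the job is handed in when it is done.

```bash
ls; mkdir -p pics
python3 - <<'E'
from cell import robot
import cv2,numpy as np
np.set_printoptions(precision=4,suppress=True)
print(robot.observe())
for n in("side","top"):
    c=robot.calibration(n);print(n,c["intrinsics"],c["pose"])
    im=robot.read_camera(n);cv2.imwrite(f"pics/{n}0.png",im[:,:,::-1])
E
```

```text
pics
{'time': 0.0, 'qpos': array([ 0.992 ,  0.3427,  1.525 ,  0.    ,  1.2754, -0.146 ]), 'qvel': array([-0.0023, -0.0004,  0.0008, -0.0012, -0.0023,  0.0014]), 'joint_efforts': array([  0.0006, -43.1247, -24.4211,   0.0717,   0.0561,  -0.0001]), 'tool_pos': array([0.2199, 0.4762, 0.226 ]), 'tool_rot': array([-1.5723,  0.0002, -0.4328]), 'contact_force': array([-0.1241,  0.3219, -0.045 ]), 'torque': array([0.0026, 0.0076, 0.057 ]), 'opening': 0.09184312140969102}
side [[374.4971   0.     253.314 ]
 [  0.     374.4971 192.4667]
 [  0.       0.       1.    ]] [[ 0.9924 -0.0911  0.0833  0.5477]
 [-0.1234 -0.7267  0.6758 -0.5777]
 [-0.0011 -0.6809 -0.7324  0.6861]
 [ 0.      0.      0.      1.    ]]
top [[409.174    0.     245.2491]
 [  0.     409.174  190.2407]
 [  0.       0.       1.    ]] [[ 0.0265 -0.981   0.192   0.3824]
 [-0.9995 -0.029  -0.0099 -0.0238]
 [ 0.0153 -0.1917 -0.9813  1.1784]
 [ 0.      0.      0.      1.    ]]
```

View pics/side0.png

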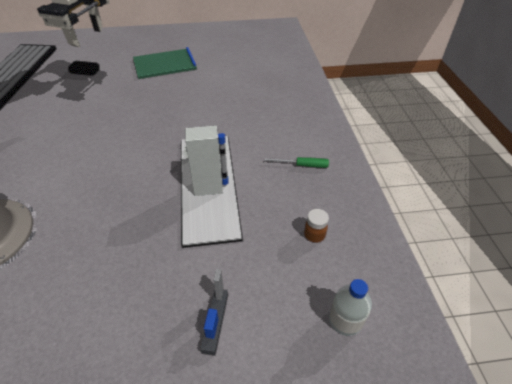

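View pics/top0.png

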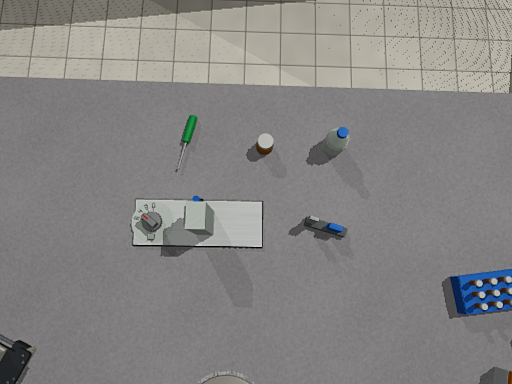

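Run:
```python
import cv2,numpy as np
t=cv2.imread("pics/top0.png");s=cv2.imread("pics/side0.png")
a=cv2.resize(t[190:260,120:280],None,fx=5,fy=5,interpolation=cv2.INTER_CUBIC);cv2.imwrite("pics/t1.png",a)
a=cv2.resize(t[200:250,290:370],None,fx=8,fy=8,interpolation=cv2.INTER_CUBIC);cv2.imwrite("pics/t2.png",a)
a=cv2.resize(s[115:365,165:265],None,fx=3,fy=3,interpolation=cv2.INTER_CUBIC)
a=a[:600];
a=cv2.resize(s[260:360,180:260],None,fx=6,fy=6,interpolation=cv2.INTER_CUBIC);cv2.imwrite("pics/s2.png",a)
a=cv2.resize(s[115:250,165:255],None,fx=4.4,fy=4.4,interpolation=cv2.INTER_CUBIC);cv2.imwrite("pics/s1.png",a)
```

```text
(no output)
```

View pics/t1.png

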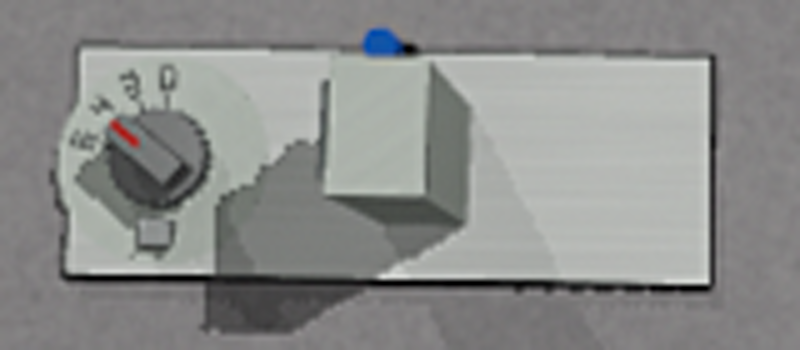

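View pics/t2.png

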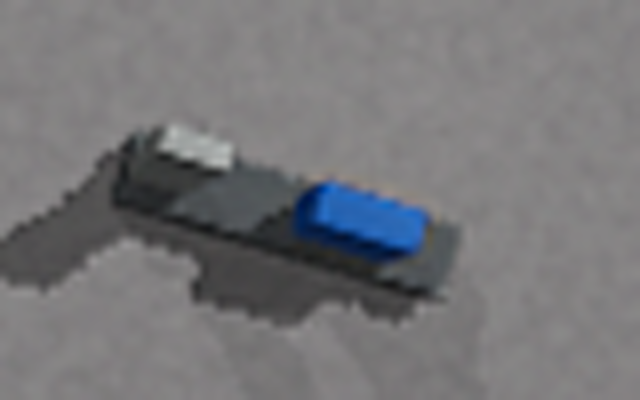

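View pics/s2.png

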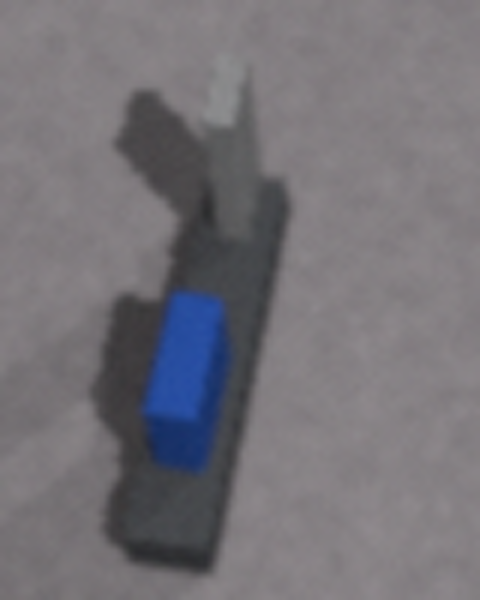

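View pics/s1.png

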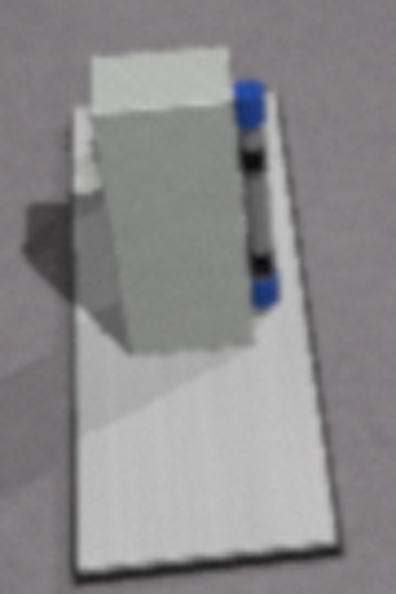

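```bash
cat > h.py <<'E'
from cell import robot
import numpy as np, cv2
from scipy.optimize import least_squares
from scipy.spatial.transform import Rotation as R
np.set_printoptions(precision=4,suppress=True)
CAL={n:robot.calibration(n) for n in("side","top")}
def proj(P,n):
    c=CAL[n];T=np.linalg.inv(c["pose"]);q=np.asarray(P)@T[:3,:3].T+T[:3,3];p=q@c["intrinsics"].T
    return p[:,:2]/p[:,2:]
def w(pose,P):
    x,y,a=pose;P=np.asarray(P,float);c,s=np.cos(a),np.sin(a)
    return np.c_[x+c*P[:,0]-s*P[:,1],y+s*P[:,0]+c*P[:,1],P[:,2]]
def fit(obs,x0,crops):
    # obs: (crop,P mm,(u,v))
    def res(p):
        r=[]
        for cr,P,uv in obs:
            cam,ox,oy,f=crops[cr]
            px=np.array([ox+(uv[0]+.5)/f-.5,oy+(uv[1]+.5)/f-.5])
            r.append(proj(w(p,[np.array(P)/1000]),cam)[0]-px)
        return np.ravel(r)
    s=least_squares(res,x0,loss="soft_l1");return s.x,res(s.x).reshape(-1,2)
E
python3 - <<'E'
from h import *
C={"t1":("top",120,190,5),"t2":("top",290,200,8),"s2":("side",180,260,6),"s1":("side",165,115,4.4)}
o=[("t1",(65,-137,12),(713,57)),("t1",(-65,-137,12),(711,282)),
("s1",(-65,-137,12),(78,570)),("s1",(65,-137,12),(338,548)),("s1",(-35,0,12),(131,354)),("s1",(35,0,12),(253,345)),("s1",(65,227,12),(272,92)),("s1",(-65,227,12),(75,108)),("t1",(65,227,12),(80,47))]
p,r=fit(o,[.4,.1,0],C);print("stand",p);print(r)
for lbl,x0 in(("sq",[.37,-.2,-.2]),):
  o=[("s2",(-8,-1,62),(172,293)),("s2",(8,-1,62),(222,298)),("s2",(8,-39,62),(200,415)),("s2",(-8,-39,62),(147,412)),
  ("t2",(8,-1,62),(318,185)),("t2",(8,-39,62),(430,208)),("t2",(-8,-39,62),(420,250)),("t2",(-8,-1,62),(305,228)),
  ("s2",(-5,60,95),(213,52)),("s2",(5,60,95),(250,62)),("s2",(5,36,95),(240,125)),("s2",(-5,36,95),(203,120)),
  ("t2",(5,60,95),(172,125)),("t2",(5,36,95),(235,148)),("t2",(-5,36,95),(228,170)),("t2",(-5,60,95),(160,152)),
  ("s2",(-13,-60,22),(127,540)),("s2",(13,-60,22),(212,548)),("s2",(13,60,22),(287,180)),
  ("t2",(13,60,22),(130,135)),("t2",(13,-60,22),(462,228))]
  q,r=fit(o,x0,C);print(lbl,q);print(r)
print("collar world",w(p,[[0,.175,.057]]),"sqgrip",w(q,[[0,-.02,.044]]))
# verify collar
print(proj(w(p,[[0,.175,.07]]),"top"))
# reach
E
```

```text
stand [0.5145 0.0501 0.0132]
[[ 0.2211 -0.2884]
 [ 0.3804 -0.0034]
 [-0.2912 -0.492 ]
 [-0.1617 -2.1498]
 [-0.3782  1.2037]
 [ 0.5858  0.3472]
 [ 0.2631 -0.7391]
 [-0.6611 -0.4101]
 [ 0.5725 -0.2668]]
sq [ 0.513  -0.2686 -0.2534]
[[-0.1089 -1.0845]
 [ 0.4394 -0.8199]
 [-0.2509  0.6064]
 [-0.6469 -0.0823]
 [ 1.1817 -1.259 ]
 [ 0.5974 -0.2992]
 [ 0.4978  0.0538]
 [ 1.4228 -1.0486]
 [ 0.1349 -0.3711]
 [-0.6128 -1.4206]
 [-1.4986 -0.213 ]
 [-0.8798 -0.0275]
 [-0.2315 -0.4478]
 [ 0.5829 -0.8399]
 [ 0.5499 -0.0091]
 [ 0.3463 -0.2493]
 [-0.5011 -0.5554]
 [-0.0198  0.0735]
 [-0.3246 -0.7472]
 [ 1.2922 -0.9708]
 [ 0.6292 -0.92  ]]
collar world [[0.5122 0.2251 0.057 ]] sqgrip [[ 0.508  -0.2879  0.044 ]]
[[148.5884 218.9782]]
```

```bash
cat >> h.py <<'E'
def box(x0,x1,y0,y1,z0,z1):
    P=[(x,y,z) for x in(x0,x1) for y in(y0,y1) for z in(z0,z1)]
    E=[(i,j) for i in range(8) for j in range(i) if bin(i^j).count("1")==1]
    return np.array(P)/1000,E
def crop(im,x,y,wd,ht,f):return cv2.resize(im[y:y+ht,x:x+wd],None,fx=f,fy=f,interpolation=cv2.INTER_CUBIC)
def draw(a,cam,x,y,f,P,E,col):
    q=(proj(P,cam)-[x,y]+.5)*f-.5
    for i,j in E: cv2.line(a,tuple(int(v*16) for v in q[i]),tuple(int(v*16) for v in q[j]),col,1,cv2.LINE_AA,4)
SQ=[box(-13,13,-60,60,0,22),box(-5,5,36,60,22,95),box(-8,8,-39,-1,22,62)]
ST=[box(-65,65,-137,227,6,12)]
def barpose(p,a): c=w(p,[[0,.175,0]])[0]; return (c[0],c[1],p[2]+a)
BAR=box(-23,23,-8,8,34,70)
E
python3 - <<'E'
from h import *
p=[.5145,.0501,.0132];q=[.513,-.2686,-.2534]
t=cv2.imread("pics/top0.png");s=cv2.imread("pics/side0.png")
def mk(im,cam,x,y,wd,ht,f,name):
    a=crop(im,x,y,wd,ht,f)
    for P,E in SQ:draw(a,cam,x,y,f,w(q,P),E,(0,255,255))
    for P,E in ST:draw(a,cam,x,y,f,w(p,P),E,(0,0,255))
    draw(a,cam,x,y,f,w(barpose(p,.9),BAR[0]),BAR[1],(0,255,0))
    cv2.imwrite(f"pics/{name}.png",a)
mk(t,"top",128,196,45,45,13,"o1")
mk(t,"top",295,205,60,40,13,"o2")
mk(s,"side",195,265,40,95,6,"o3")
mk(s,"side",165,115,90,135,4.4,"o4")
E
```

```text
(no output)
```

View pics/o1.png

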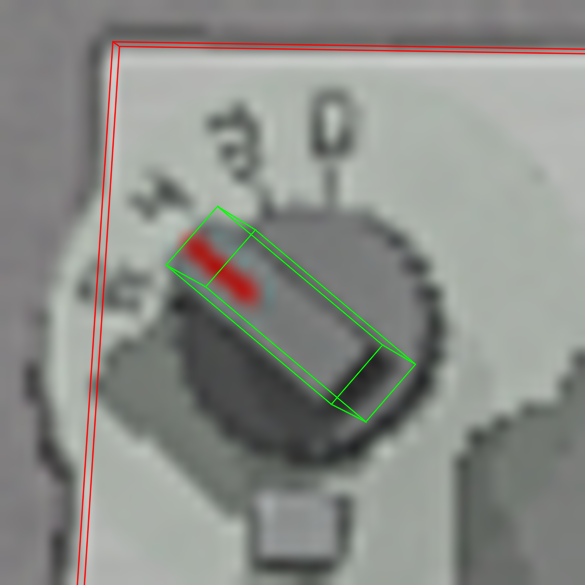

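View pics/o2.png

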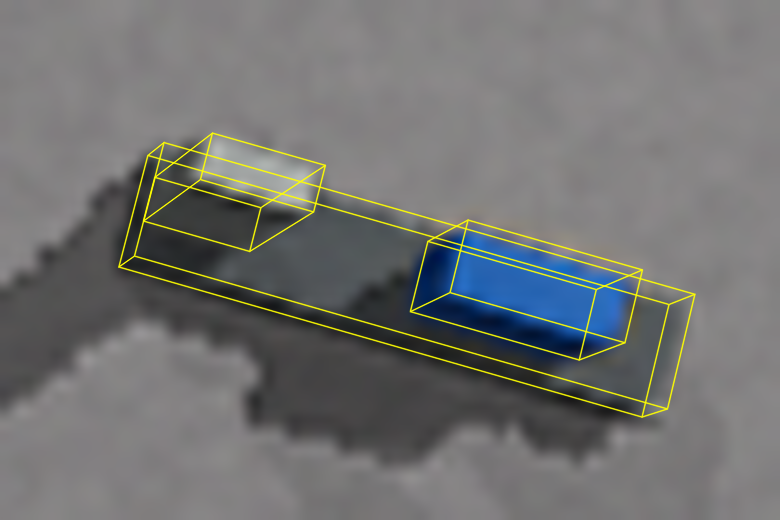

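View pics/o3.png

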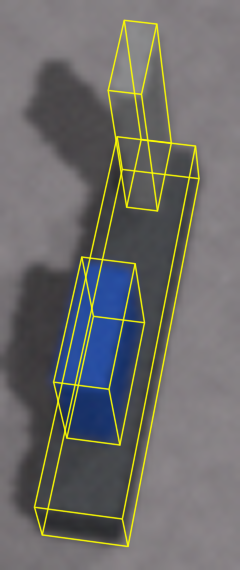

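View pics/o4.png

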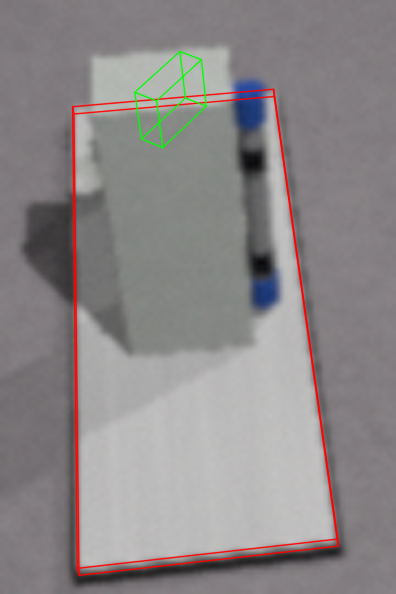

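The collar is at numeral 4 (0.9 rad): its pointer is at about (144,216) in the top image and the collar axis is at world (0.512, 0.225). The square's tab is at about (332,228) in the top image, with the grip point at (0.508, -0.288). The overlays fit to about 1 px.

```bash
python3 -m crank '{"xyz":[[3.7,0,-1.05],[3.7,0,-1.05],[3.7,0,-1.05],[3.7,0,-1.05],[3.7,0,-1.05],[3.7,0,-1.05],[3.7,0,-1.05],[3.7,0,-1.05],[3.7,0,-1.05],[3.7,0,-1.05]],"roll":[0,0,0,0,0,0,0,0,0,0]}' -1
python3 -m crank '{"xyz":[[0,0,0],[0,0,0],[0,0,0],[0,0,0],[0,0,0],[0,0,0],[0,0,0],[0,0,0],[0,0,0],[0,0,0],[0,0,0],[0,0,0]],"roll":[-7.7,-7.7,-7.7,-7.7,-7.7,-7.7,-7.7,-7.7,-7.7,-7.7,0,0]}'
python3 -c "
from cell import robot;print(robot.observe())"
```

```text
time: 1.1
tool_pos: [0.5129, 0.2248, 0.2264]
tool_rot: [-1.571, 0.001, -0.433]
contact_force: [0.1, 0.3, 0.4]
opening: 0.0917
time: 2.3
tool_pos: [0.5119, 0.2261, 0.2265]
tool_rot: [-1.57, 0.0, 0.908]
contact_force: [-0.4, 0.3, 0.7]
opening: 0.0919
{'time': 2.3, 'qpos': array([ 2.78882456e-01,  4.06136713e-01,  1.42709388e+00,  6.90698342e-05,
        1.30893945e+00, -2.19943633e+00]), 'qvel': array([ 0.00108888, -0.00307854, -0.00277958, -0.00061834,  0.00065581,
       -0.00077206]), 'joint_efforts': array([-1.92907581e-03, -4.67721462e+01, -2.47884446e+01, -7.69359735e-02,
        4.57252446e-02, -1.67864989e-01]), 'tool_pos': array([0.51188188, 0.22606722, 0.22645329]), 'tool_rot': array([-1.57040284e+00,  4.27783995e-04,  9.07504647e-01]), 'contact_force': array([-0.3638604 ,  0.34181929,  0.66266796]), 'torque': array([ 0.0932065 ,  0.07443526, -0.05372578]), 'opening': 0.09192845343110258}
```

```bash
python3 -m crank '{"xyz":[[0,3,0],[0,3,0],[0,3,0],[0,3,0],[0,2,0],[0,2,0],[0,2.4,0],[0,0,0],[0,0,0]],"roll":[0,0,0,0,0,0,0,0,0]}' -1
python3 - <<'E'
from h import *
for n in("side","top"):cv2.imwrite(f"pics/{n}1.png",robot.read_camera(n)[:,:,::-1])
a=crop(cv2.imread("pics/side1.png"),150,60,120,110,6);cv2.imwrite("pics/s11.png",a)
E
```

```text
time: 3.2
tool_pos: [0.512, 0.2261, 0.0429]
tool_rot: [-1.57, 0.0, 0.909]
contact_force: [-0.3, -0.4, 0.8]
opening: 0.0917
```

View pics/s11.png

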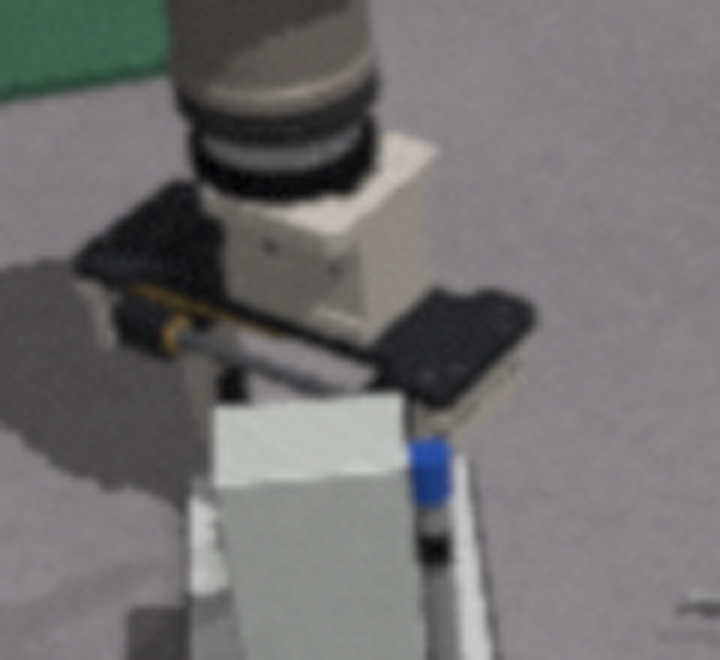

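The gripper straddles the bar, clear of the post, with no contact force. Closing gently next.

```bash
python3 -m crank '{"xyz":[[0,0,0],[0,0,0],[0,0,0],[0,0,0],[0,0,0],[0,0,0],[0,0,0],[0,0,0],[0,0,0],[0,0,0]],"roll":[0,0,0,0,0,0,0,0,0,0]}' 1 25
```

```text
time: 4.3
tool_pos: [0.512, 0.2261, 0.0427]
tool_rot: [-1.571, -0.0, 0.911]
contact_force: [-2.7, 2.2, 0.3]
opening: 0.0162
```

```bash
python3 -m crank '{"xyz":[[0,0,0],[0,0,0],[0,0,0],[0,0,0],[0,0,0],[0,0,0],[0,0,0],[0,0,0],[0,0,0],[0,0,0],[0,0,0],[0,0,0],[0,0,0],[0,0,0]],"roll":[4.3,4.3,4.3,4.3,4.3,4.3,4.3,4.3,4.3,4.3,4.3,4.3,0,0]}'
```

```text
time: 5.7
tool_pos: [0.5115, 0.227, 0.0427]
tool_rot: [-1.569, 0.001, 0.012]
contact_force: [-1.6, 4.9, 2.6]
opening: 0.0155
```

```bash
python3 -m crank '{"xyz":[[0,0,0],[0,0,0],[0,0,0],[0,0,0],[0,0,0],[0,0,0]],"roll":[0,0,0,0,0,0]}' -1
python3 -m crank '{"xyz":[[0,-2.3,0],[0,-3,0],[0,-4,0],[0,-4,0],[0,-4,0],[0,-4,0],[0,0,0]],"roll":[0,0,0,0,0,0,0]}' -1
```

```text
time: 6.3
tool_pos: [0.5121, 0.226, 0.0427]
tool_rot: [-1.571, -0.0, 0.011]
contact_force: [0.2, -0.1, -0.4]
opening: 0.0589
time: 7.0
tool_pos: [0.5144, 0.2268, 0.2619]
tool_rot: [-1.568, -0.011, 0.011]
contact_force: [0.5, 0.4, 0.2]
opening: 0.092
```

```bash
python3 -m crank '{"xyz":[[0,0,0],[0,0,0],[0,0,0],[0,0,0],[0,0,0],[0,0,0],[0,0,0],[0,0,0],[0,0,0],[0,0,0],[0,0,0],[0,0,0],[0,0,0],[0,0,0]],"roll":[7.5,7.5,7.5,7.5,7.5,7.5,7.5,7.5,7.5,7.5,7.5,7.5,7.5,7.6]}'
python3 -m crank '{"xyz":[[4.17,0,1.02],[4.17,0,1.02],[4.17,0,1.02],[4.17,0,1.02],[4.17,0,1.02],[4.17,0,1.02],[4.17,0,1.02],[4.17,0,1.02],[4.17,0,1.02],[4.17,0,1.02],[4.17,0,1.02],[4.17,0,1.02],[0,0,0],[0,0,0]],"roll":[0,0,0,0,0,0,0,0,0,0,0,0,0,0]}'
python3 - <<'E'
from h import *
for n in("side","top"):cv2.imwrite(f"pics/{n}2.png",robot.read_camera(n)[:,:,::-1])
p=[.5145,.0501,.0132]
a=crop(cv2.imread("pics/top2.png"),120,190,150,60,5)
draw(a,"top",120,190,5,w(barpose(p,0),BAR[0]),BAR[1],(0,255,0))
b=crop(cv2.imread("pics/side2.png"),165,115,95,135,4.4)
P,E=box(-35,35,0,50,12,177);draw(b,"side",165,115,4.4,w(p,P),E,(0,255,0))
b=b[:590];c=np.zeros((590,750+0,3),np.uint8);cv2.imwrite("pics/a2.png",a);cv2.imwrite("pics/b2.png",b)
E
```

```text
time: 8.4
tool_pos: [0.5118, 0.226, 0.255]
tool_rot: [-1.572, -0.0, -1.829]
contact_force: [-0.1, -0.2, 0.2]
opening: 0.0921
time: 9.8
tool_pos: [0.5047, -0.2895, 0.2546]
tool_rot: [-1.572, 0.001, -1.826]
contact_force: [-0.3, 1.4, 0.1]
opening: 0.0916
```

View pics/a2.png

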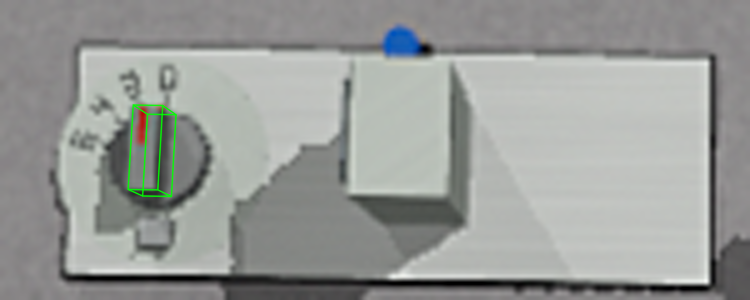

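View pics/b2.png

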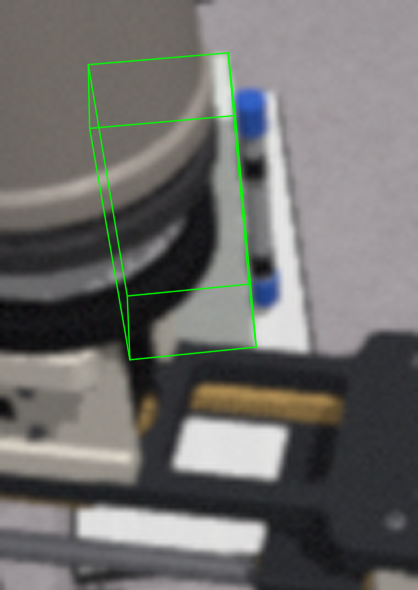

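View pics/side2.png

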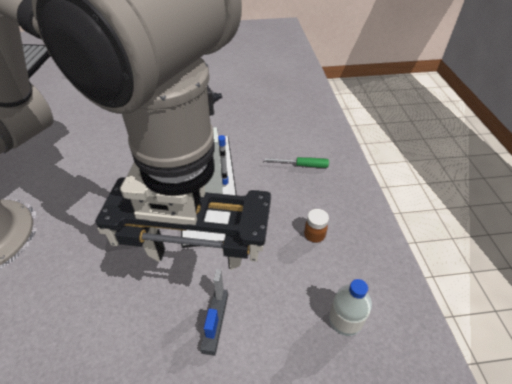

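The collar's red pointer is at (148,213), aligned with the 0 mark. The post matches the upright wireframe and the bystanders have not moved. Descending on the tab.

```bash
python3 -m crank '{"xyz":[[-0.24,0,0.28],[0,4,0],[0,4,0],[0,4,0],[0,4,0],[0,3,0],[0,2,0],[0,1.75,0],[0,0,0],[0,0,0]],"roll":[0,0,0,0,0,0,0,0,0,0]}' -1
python3 - <<'E'
from h import *
for n in("side","top"):cv2.imwrite(f"pics/{n}3.png",robot.read_camera(n)[:,:,::-1])
cv2.imwrite("pics/b3.png",crop(cv2.imread("pics/side3.png"),160,240,120,110,5))
E
```

```text
time: 10.9
tool_pos: [0.5092, -0.2866, 0.0287]
tool_rot: [-1.57, 0.0, -1.823]
contact_force: [-0.1, -0.7, 0.2]
opening: 0.0918
```

View pics/b3.png

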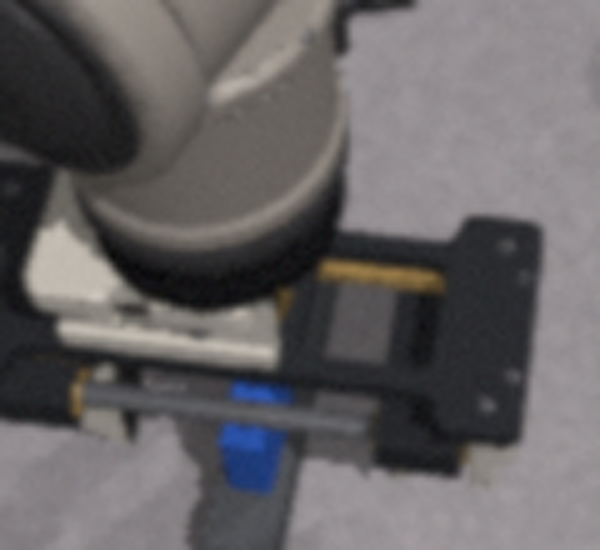

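```bash
python3 -m crank '{"xyz":[[0,0,0],[0,0,0],[0,0,0],[0,0,0],[0,0,0],[0,0,0],[0,0,0],[0,0,0],[0,0,0],[0,0,0]],"roll":[0,0,0,0,0,0,0,0,0,0]}' 1 55
python3 -m crank '{"xyz":[[0,-1,0],[0,-2,0],[0,-3,0],[0,-3,0],[0,-1,0],[0,0,0],[0,0,0]],"roll":[0,0,0,0,0,0,0]}'
python3 - <<'E'
from h import *
for n in("side","top"):cv2.imwrite(f"pics/{n}4.png",robot.read_camera(n)[:,:,::-1])
cv2.imwrite("pics/b4.png",crop(cv2.imread("pics/side4.png"),160,210,130,130,4.5))
cv2.imwrite("pics/a4.png",crop(cv2.imread("pics/top4.png"),280,180,100,75,7))
o=robot.observe();print(o["tool_pos"],o["tool_rot"],o["contact_force"],o["torque"])
E
```

```text
time: 12.0
tool_pos: [0.5085, -0.2873, 0.0282]
tool_rot: [-1.571, 0.0, -1.824]
contact_force: [-1.1, -0.9, 0.3]
opening: 0.0166
time: 12.7
tool_pos: [0.5079, -0.2869, 0.127]
tool_rot: [-1.573, 0.001, -1.824]
contact_force: [0.1, -0.5, -3.2]
opening: 0.0153
[ 0.5077 -0.2868  0.1264] [-1.5738  0.0013 -1.8238] [ 1.0931 -0.7866 -2.1064] [-0.1295  0.0494  0.0029]
```

View pics/b4.png

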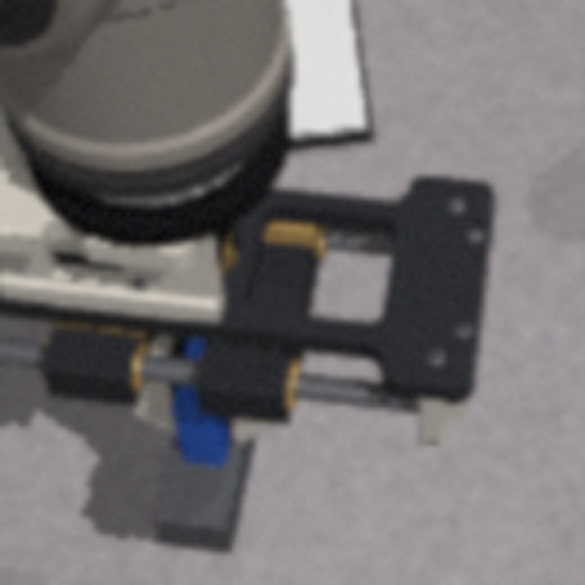

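View pics/a4.png

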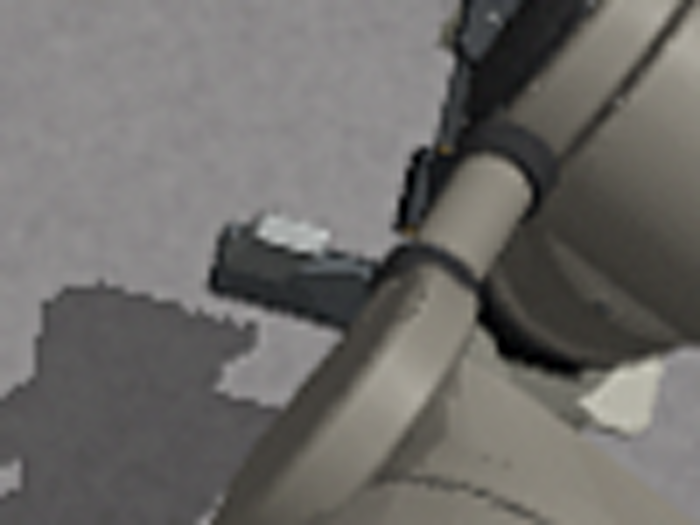

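```bash
cat >> h.py <<'E'
def sqpts(P,tp,yaw,zoff=.0282,tilt=0.,back=.0007):
    # P in square frame (m); grip (0,-.02,.044); tilt about square x at grip (positive = blade up)
    P=np.asarray(P)-[0,-.02,0]-[0,0,.044]
    P=P@R.from_rotvec([tilt,0,0]).as_matrix().T+[0,0,.044]
    a=yaw+np.pi/2
    P=P@R.from_rotvec([0,0,a]).as_matrix().T
    yd=np.array([-np.sin(a),np.cos(a),0])
    return P+np.array([tp[0],tp[1],tp[2]-zoff])-back*yd
E
python3 - <<'E'
from h import *
tp=[.5077,-.2868,.1264];yaw=-1.824
for n,x,y,wd,ht,f in(("top",295,195,50,45,12),("side",190,240,50,100,6)):
    im=crop(cv2.imread(f"pics/{n}4.png"),x,y,wd,ht,f)
    out=[]
    for t in(0,-.05):
        a=im.copy()
        for P,E in SQ:draw(a,n,x,y,f,sqpts(P,tp,yaw,tilt=t),E,(0,255,255) if t==0 else (0,128,255))
        out.append(a)
    a=np.hstack(out) if n=="side" else out[0]
    if n=="top":
        for P,E in SQ:draw(a,n,x,y,f,sqpts(P,tp,yaw,tilt=-.05),E,(0,128,255))
    cv2.imwrite(f"pics/c4{n}.png",a)
E
```

```text
(no output)
```

View pics/c4top.png

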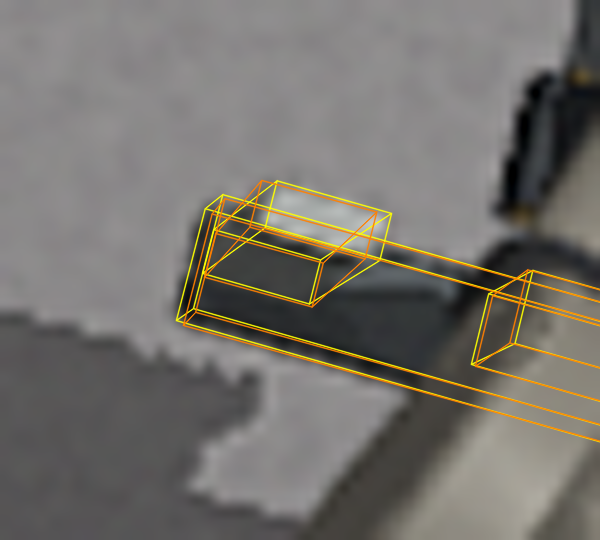

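View pics/c4side.png

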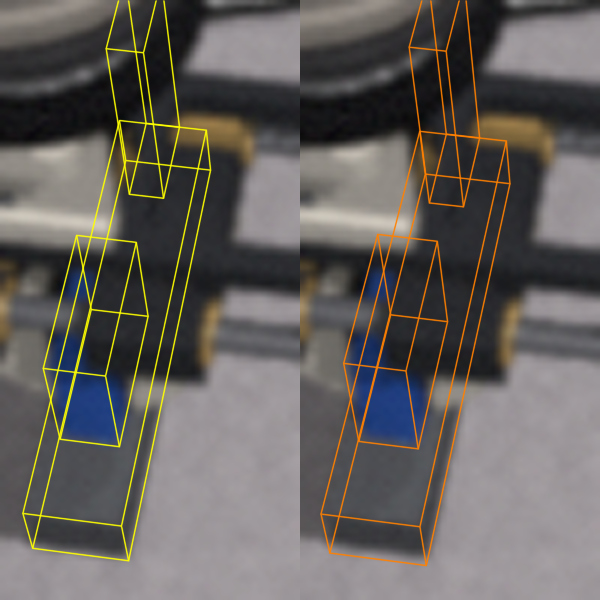

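The square hangs level in the grip, and the untilted wireframe fits in both views. Turning it in line and carrying it over the deck.

```bash
python3 -m crank '{"xyz":[[0,0,0],[0,0,0],[0,0,0],[0,0,0],[0,0,0],[0,0,0]],"roll":[-3.8,-3.8,-3.8,-3.8,0,0]}'
python3 -m crank '{"xyz":[[-1.2,0,0.1],[-2.4,0,0.11],[-2.5,0,0.11],[-2.7,0,0.11],[-2.7,0,0.11],[-2.7,0,0.11],[-2.7,0,0.11],[-2.7,0,0.11],[-2.5,0,0.11],[-1.4,0,0.11],[-0.8,0,0],[0,0,0],[0,0,0],[0,0,0]],"roll":[0,0,0,0,0,0,0,0,0,0,0,0,0,0]}'
python3 - <<'E'
from h import *
o=robot.observe();print(o["tool_pos"],o["tool_rot"],o["contact_force"],o["torque"])
for n in("side","top"):cv2.imwrite(f"pics/{n}5.png",robot.read_camera(n)[:,:,::-1])
tp=o["tool_pos"];yaw=o["tool_rot"][2];p=[.5145,.0501,.0132]
for n,x,y,wd,ht,f in(("top",190,185,110,75,7),("side",165,110,100,145,4)):
    a=crop(cv2.imread(f"pics/{n}5.png"),x,y,wd,ht,f)
    for P,E in SQ:draw(a,n,x,y,f,sqpts(P,tp,yaw),E,(0,255,255))
    P,E=box(-35,35,0,50,12,177);draw(a,n,x,y,f,w(p,P),E,(0,255,0))
    for P,E in ST:draw(a,n,x,y,f,w(p,P),E,(0,0,255))
    cv2.imwrite(f"pics/c5{n}.png",a)
E
```

```text
time: 13.4
tool_pos: [0.5082, -0.2871, 0.1272]
tool_rot: [-1.572, 0.001, -1.56]
contact_force: [0.0, -0.6, -1.9]
opening: 0.016
time: 14.8
tool_pos: [0.5165, -0.0451, 0.1282]
tool_rot: [-1.571, -0.0, -1.56]
contact_force: [0.8, 0.4, -1.8]
opening: 0.016
[ 0.5165 -0.0451  0.1282] [-1.5707 -0.0002 -1.5597] [ 0.799   0.4319 -1.8348] [-0.1555  0.0644  0.0012]
```

View pics/c5top.png

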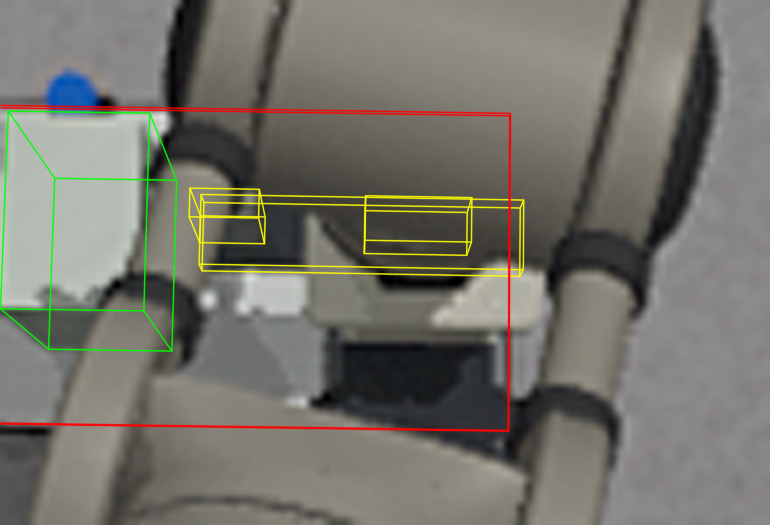

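View pics/c5side.png

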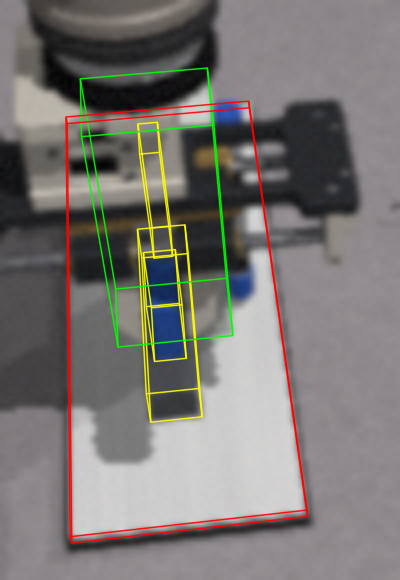

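Run:
```python
from h import *
for h in(.1,.14,.16,.18,.2,.22,.25,.3):
    q=proj([[.512,.226,.0427+h],[.512+.05,.226,.0427+h]],"side");print(h,(q-[150,60])*6)
```

```text
0.1 [[298.8119 289.8392]
 [418.545  281.207 ]]
0.14 [[288.358  206.2295]
 [411.9807 197.7016]]
0.16 [[282.8742 162.3702]
 [408.538  153.9065]]
0.18 [[277.2078 117.0501]
 [404.9812 108.6596]]
0.2 [[271.3494  70.1949]
 [401.3044  61.8875]]
0.22 [[265.2892  21.7253]
 [397.5017  13.5117]]
0.25 [[255.7969 -54.1935]
 [391.5465 -62.2442]]
0.3 [[ 238.8056 -190.0894]
 [ 380.8906 -197.7996]]
```

```bash
python3 -m crank '{"xyz":[[0,1.5,0],[0,2,0],[0,2,0],[0,1.5,0],[0,0.9,0],[0,0.4,0],[0,0,0],[0,0,0]],"roll":[0,0,0,0,0,0,0,0]}'
python3 -m crank '{"xyz":[[0,0.1,0],[0,0.1,0],[0,0.1,0],[0,0.1,0],[0,0,0],[0,0,0]],"roll":[0,0,0,0,0,0]}'
```

```text
time: 15.7
tool_pos: [0.517, -0.0444, 0.0458]
tool_rot: [-1.57, -0.0, -1.559]
contact_force: [-0.0, 0.1, -2.3]
opening: 0.0155
time: 16.3
tool_pos: [0.5165, -0.0442, 0.0412]
tool_rot: [-1.571, 0.0, -1.558]
contact_force: [0.2, -0.1, -1.7]
opening: 0.0155
```

```bash
python3 -m crank '{"xyz":[[0,0.1,0],[0,0,0],[0,0,0]],"roll":[0,0,0]}'
python3 -m crank '{"xyz":[[0,0.05,0],[0,0,0],[0,0,0]],"roll":[0,0,0]}'
```

```text
time: 16.6
tool_pos: [0.5165, -0.0442, 0.0402]
tool_rot: [-1.571, 0.0, -1.559]
contact_force: [-0.6, 0.0, -2.4]
opening: 0.0151
time: 16.9
tool_pos: [0.5165, -0.0443, 0.0401]
tool_rot: [-1.571, -0.0, -1.559]
contact_force: [-2.2, -0.1, 4.4]
opening: 0.0156
```

```bash
python3 -m crank '{"xyz":[[0,-0.05,0],[-0.3,0,0],[-0.3,0,0],[-0.3,0,0],[-0.2,0,0],[0,0,0],[0,0,0]],"roll":[0,0,0,0,0,0,0]}'
python3 -m crank '{"xyz":[[-0.1,0,0],[0,0,0],[0,0,0]],"roll":[0,0,0]}'
```

```text
time: 17.6
tool_pos: [0.5162, -0.033, 0.0401]
tool_rot: [-1.571, 0.0, -1.558]
contact_force: [-0.2, 0.2, -1.6]
opening: 0.0154
time: 17.9
tool_pos: [0.5163, -0.0323, 0.0402]
tool_rot: [-1.571, 0.0, -1.559]
contact_force: [-0.1, 1.1, -1.9]
opening: 0.0161
```

```bash
python3 -m crank '{"xyz":[[-0.1,0,0],[0,0,0],[0,0,0]],"roll":[0,0,0]}'
```

```text
time: 18.2
tool_pos: [0.5163, -0.0312, 0.0402]
tool_rot: [-1.571, 0.0, -1.558]
contact_force: [-0.5, 0.3, -2.3]
opening: 0.0153
```

```bash
python3 -m crank '{"xyz":[[-0.1,0,0],[0,0,0],[0,0,0]],"roll":[0,0,0]}'
python3 -m crank '{"xyz":[[-0.05,0,0],[0,0,0],[0,0,0]],"roll":[0,0,0]}'
```

```text
time: 18.5
tool_pos: [0.5163, -0.0302, 0.0402]
tool_rot: [-1.571, 0.0, -1.558]
contact_force: [-0.2, -0.4, -1.6]
opening: 0.0157
time: 18.8
tool_pos: [0.5163, -0.0297, 0.0402]
tool_rot: [-1.571, 0.0, -1.559]
contact_force: [0.6, 0.0, -1.9]
opening: 0.0156
```

```bash
python3 -m crank '{"xyz":[[-0.05,0,0],[0,0,0],[0,0,0]],"roll":[0,0,0]}'
```

```text
time: 19.1
tool_pos: [0.5163, -0.0292, 0.0402]
tool_rot: [-1.571, 0.0, -1.559]
contact_force: [-0.3, 0.1, -2.7]
opening: 0.0159
```

```bash
python3 -m crank '{"xyz":[[-0.05,0,0],[0,0,0],[0,0,0]],"roll":[0,0,0]}'
python3 -m crank '{"xyz":[[-0.05,0,0],[0,0,0],[0,0,0]],"roll":[0,0,0]}'
```

```text
time: 19.4
tool_pos: [0.5163, -0.0287, 0.0402]
tool_rot: [-1.571, 0.0, -1.558]
contact_force: [-0.2, 0.6, -1.0]
opening: 0.0154
time: 19.7
tool_pos: [0.5163, -0.0282, 0.0402]
tool_rot: [-1.571, 0.0, -1.559]
contact_force: [-0.5, -0.8, -1.6]
opening: 0.0161
```

```bash
python3 -m crank '{"xyz":[[-0.05,0,0],[0,0,0],[0,0,0]],"roll":[0,0,0]}'
```

```text
time: 20.0
tool_pos: [0.5164, -0.0282, 0.0402]
tool_rot: [-1.571, -0.0, -1.559]
contact_force: [-0.8, -4.6, -2.9]
opening: 0.016
```

```bash
python3 -m crank '{"xyz":[[0,0.05,0],[0,0,0],[0,0,0]],"roll":[0,0,0]}'
python3 -m crank '{"xyz":[[-0.04,0.02,0],[0,0,0],[0,0,0]],"roll":[0,0,0]}'
```

```text
time: 20.3
tool_pos: [0.5165, -0.0282, 0.0401]
tool_rot: [-1.57, -0.001, -1.558]
contact_force: [-0.9, -5.4, 2.0]
opening: 0.0156
time: 20.6
tool_pos: [0.5165, -0.0281, 0.0401]
tool_rot: [-1.57, -0.001, -1.558]
contact_force: [-1.1, -6.6, 2.5]
opening: 0.0156
```

```bash
python3 -m crank '{"xyz":[[-0.03,0.04,0],[0,0,0],[0,0,0]],"roll":[0,0,0]}'
python3 -m crank '{"xyz":[[-0.03,0.03,0],[0,0,0],[0,0,0]],"roll":[0,0,0]}'
```

```text
time: 20.9
tool_pos: [0.5166, -0.0282, 0.0401]
tool_rot: [-1.57, -0.002, -1.558]
contact_force: [-2.8, -8.6, 5.4]
opening: 0.0161
time: 21.2
tool_pos: [0.5166, -0.0282, 0.0401]
tool_rot: [-1.57, -0.002, -1.558]
contact_force: [-2.7, -9.9, 8.6]
opening: 0.0156
```

```bash
python3 -m crank '{"xyz":[[0,0,0],[0,0,0],[0,0,0],[0,0,0],[0,0,0],[0,0,0]],"roll":[0,0,0,0,0,0]}'
python3 - <<'E'
from h import *
for n in("side","top"):cv2.imwrite(f"pics/{n}6.png",robot.read_camera(n)[:,:,::-1])
o=robot.observe();tp=o["tool_pos"];yaw=o["tool_rot"][2];print(o["contact_force"],o["torque"],np.abs(o["qvel"]).max())
for n,x,y,wd,ht,f in(("top",125,185,140,75,5.5),("side",165,110,130,145,4)):
    a=crop(cv2.imread(f"pics/{n}6.png"),x,y,wd,ht,f)
    b=a.copy()
    for P,E in SQ:draw(b,n,x,y,f,sqpts(P,tp,yaw),E,(0,255,255))
    cv2.imwrite(f"pics/c6{n}.png",np.hstack([a[:,:390],b[:,:390]]) if n=="side" else a)
E
```

```text
time: 21.8
tool_pos: [0.5166, -0.0281, 0.04]
tool_rot: [-1.57, -0.002, -1.558]
contact_force: [-4.5, -10.0, 8.8]
opening: 0.0157
[ -3.3391 -10.3147   8.452 ] [-1.3637  0.7908  0.1814] 0.001351154120135498
```

View pics/c6side.png

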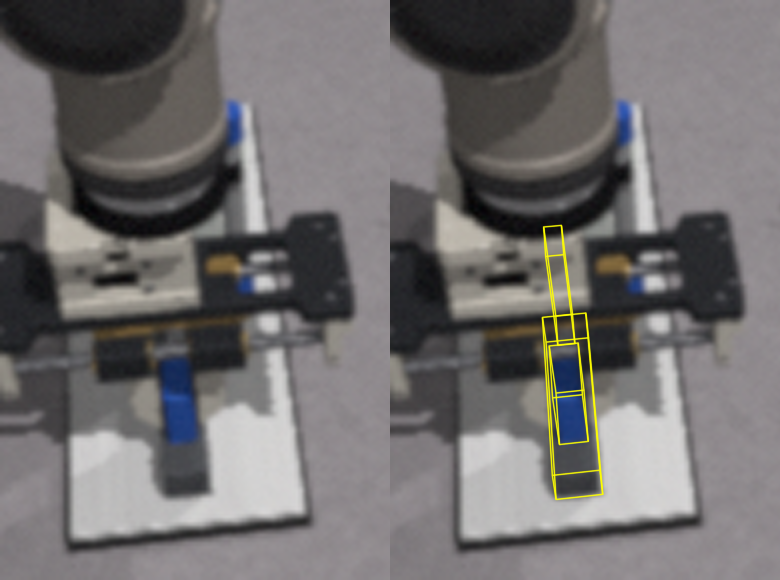

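View pics/c6top.png

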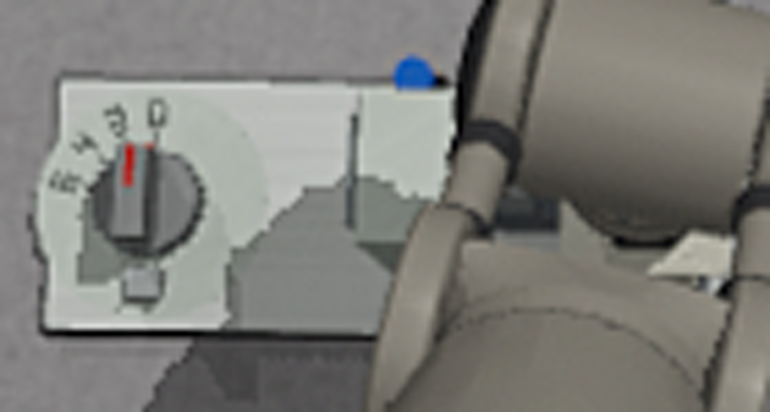

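View pics/top6.png

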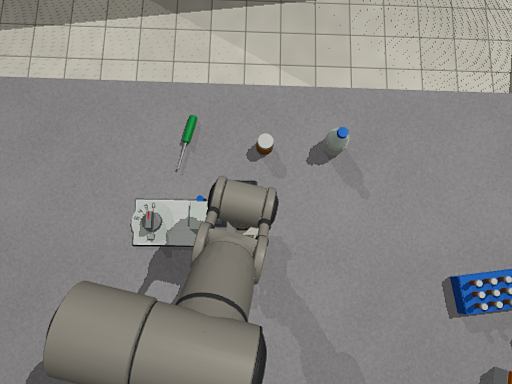

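The square is flat on the deck and against the post at about 10.5 N and 10 N. The pointer is on 0 and the bystanders have not moved. Handing in.

```bash
python3 -c "
from cell import robot;print(robot.hand_in());o=robot.observe();print(o['time'],o['contact_force'],o['tool_pos'],o['opening'])"
```

```text
the job is handed in; nothing more can be done
None
the job is handed in; nothing more can be done
```

I set the collar to 0 and pressed the square into the corner between deck and post. I handed the job in at about 22 s, still gripping and pressing; the hand-in gives no verdict.

- **Collar:** I turned it clockwise from numeral 4 to 0 and released it. The pictures after release and before hand-in show the red pointer at the 0 mark, and after release the post matched the upright outline.
- **Square:** I gripped it by the blue tab at 55 N and lifted it. It hung level in the grip, then went onto the deck and against the post.
    - **Deck contact:** it came within about 0.1 mm of the height I expected.
    - **Post contact:** it came about 1 mm past my image estimate, within the camera calibration error.
- **Last checks:** the force readings came to about 10.5 N on the deck (allowing for the square's weight) and about 10 N on the post.
    - **Grip and motion:** the arm was still and the fingers were closed on the tab at 15.7 mm.
    - **Alignment:** tool tilt was 0.002 rad. The square was in line with the stand to within about 0.002 rad and about 1 mm off mid-width, going by my estimate of the stand's position.
    - **Bystanders:** the bottle, jar and screwdriver had not visibly moved.
- **Not confirmed:** there was a small unexplained sideways force of about 3 N. The arm hid the contact between blade and post, so I judged that fit from force and position only.

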